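# Free the stuck brake pad and box it for return

### The arm

A 6-joint arm with a two-finger parallel gripper is mounted at the origin on the work surface. World frame = base frame: x ahead of the robot, y to its left, z up, the work surface at z = 0. Lengths are in m, angles in rad, forces in N, time in s.
With the tool pointing down it reaches from about 0.3 to 0.85 m from the base axis. Payload 5.4 kg.
Tool frame: the origin (TCP) lies at the very end of the fingers, on their centre line; the grasp point (between the pads) lies behind it (ctrl.tcp_to_grasp is the z of the grasp point in the tool frame, in m); z points along the fingers, y is the direction in which the jaws open and shut (so a half turn about z gives the same grasp; the last joint's range is limited). The gripper opens to 85 mm and grips with 20 to 120 N. Pads are 22 mm wide; open, the fingers measure 114 mm over their backs; the gripper's body (76 mm by 85 mm) begins 54 mm behind the grasp point. The pads swing forward as they close: fully open they stand 13 mm farther back than shut.
Start: joints at [0.936, 0.158, 1.597, -0, 1.386, -0.21], TCP at [0.237, 0.524, 0.231] pointing down, gripper open.
Joint ranges: [-2.91, 2.91], [-0.94, 2.29], [0.18, 2.7], [-1.29, 4.43], [0.17, 2.64], [-3, 3]. Speed limits (rad/s): [2.57, 2.57, 3.14, 3.14, 3.14, 3.14].

### API

Orientations are given as a unit quaternion [w, x, y, z].
In Python, from workcell import monitor, read_camera, get_calibration, workorder, ctrl gives the robot as it stands. The module is installed in compiled form; this text tells all that it offers.
- The arm moves only by the tool drive_tool, never from a script. Its argument "motion" is a list that holds one entry, the list of rows, each a list of 5 numbers: the shift along the world's x, y, z in units of 60 mm (1.0 is 60 mm), then the turn about the world's z in rad, then the gripper's target within -1 to 1 (shut at 1, half-way at 0, fully open at -1). A call has 1 to 10 rows; each row is the pose to reach, as a shift and turn from the pose commanded when the call began; what a row does not reach only later rows make up. A row lasts 1/8 s, in which the tool goes at most 62.5 mm and 10.7 degrees, less where a joint would pass 70% of its speed; a pose out of reach is approached as far as the arm can. A call with a gripper value outside its range is refused whole. The fingers move at their own pace and stop on an object; the grip force is fixed at half the most. Time passes only in rows, so rows that repeat a pose let the fingers close. It gives the time, the measured TCP pose, the force and the opening at its end, in the units of the state.
- monitor.state(): the state, without advancing time (a new reading comes with each control period).
- read_camera(name): name is "scene" or "top"; returns the picture (400x640x3 uint8, red, green, blue); there is no depth.
- get_calibration(name): a dict with "vertical_fov" (degrees; the focal length in pixels is half the picture's height over the tangent of half this angle, whatever the lens; pixels are square), "cx", "cy" (the principal point, pixels), "R" (3x3) and "t" (3): a world point X has camera coordinates R X + t. Camera axes: x right, y down, z forward; pixel columns grow to the right and rows downward; lengths in m; the calibration is good to about 2 mm. A picture is of the moment at which its call begins. get_calibration takes no time and is no camera call.
- workorder.finish_job(): hands the job in, once; it reports no verdict.
The state is a dict: "clock": time; "qpos": joint angles; "dq": joint speeds; "joint_torque": joint torques, N m; "tool_pos": TCP position; "tool_rot": TCP orientation; "ft_force": force on the tool from outside, world axes, zero at the start; "ft_torque": the same for the moment, N m; "grip_width": finger opening in m.
Only numpy, scipy, OpenCV 4.12 (cv2) and the standard library are available. Lean on these libraries where they do the work, as an engineer would, in place of code of your own. Each camera call takes 0.05 s, during which the arm holds its last target.

### The job

The worn brake pad is stuck in the narrow gap of the brake caliper with only its top edge showing, because a small stud on its back is caught under a rib inside; take it by that edge, work it along the gap by feel until it comes free and lift it out. Lay it flat in the open returns carton without dropping it, then close the carton: first fold the narrow flap down, then the broad flap over it, both all the way. Leave the new pad, the sockets, the wrench and the screwdriver lying where they are.

Things in the scene. Friction and masses are not known exactly. Their poses are not given: they have to be found in the camera images.
- pad_center (a point): Worn brake pad (0.2 to 0.45 kg) upright in the caliper's gap; point: centre of its steel backing plate, half-way up. z along its height, y its length, x its thickness, lining to back. Plate 8 mm thick, 62 tall, 100 long up to 44 mm from the foot, 70 long above. Lining on the -x face, 9 mm thick, foot to 42 mm up. At the start the foot is on the gap's floor and 16 mm of bare top edge shows.
- pad_stud (a point): Root of the stud on the pad's back (+x) face: mid-length, 11 mm above the foot; 6 mm diameter, sticks out 6.5 mm along the pad's +x. It is caught under a rib hidden inside the gap: the pad rises about 2 mm, then stops hard. It lifts straight out only where the rib has its one relief, 13 mm wide; elsewhere it can only slide along the gap.
- caliper: Dark cast brake caliper bolted down on a base plate 130 x 170 mm. Origin: under that plate, below the gap's centre. z up; y along the gap, which is 130 mm long (end walls y = +-65 mm) and 27 mm wide (x = -15 to +12 mm); gap floor at z = 12 mm, flat top at z = 58 mm. The pad's x axis lies along the caliper's x; the pad starts 9 to 14 mm towards +y from the centre.
- gap_center (a point): Centre of the gap at the level of the caliper's flat top. The rib's relief is out of sight: it lies 7 to 26 mm from the pad's starting place, always towards the caliper's -y, and must be felt for (for instance small lifts repeated while sliding the pad along). A spring in the gap presses the pad on the rib with about 4 N: it drags with several newtons until risen about 20 mm.
- carton: The open cardboard returns carton, fixed to the bench. Origin: centre of its underside. Outside 138 mm (x) by 158 mm (y) by 54 mm (z, up); walls and floor 4 mm thick, so inside 130 x 150 mm, floor at z = 4 mm. Narrow flap on its -y edge, broad flap on its +y edge; the x sides have no flap.
- narrow_flap (a joint): Angle of the narrow flap (rad): 0 closed (level), 1.57 upright, larger leaning outward. Cardboard 136 mm wide along the carton's x, 55 mm long from its hinge, 3 mm thick. Stiff crease: it stays where it is left and moves under less than 2 N at its free edge.
- broad_flap (a joint): Angle of the broad flap (rad): 0 closed (level, overlapping the narrow flap's end), 1.57 upright, larger leaning outward. 136 mm wide along the carton's x, 110 mm long from its hinge, 3 mm thick; same stiff crease.
- narrow_hinge (a point): Middle of the narrow flap's hinge line, which runs along the carton's x on its -y edge (77 mm from the carton's centre). The closed flap reaches from here 55 mm along the carton's +y, its upper face 3 mm above this point.
- broad_hinge (a point): Middle of the broad flap's hinge line, which runs along the carton's x on its +y edge (77 mm from the carton's centre). The closed flap reaches from here 110 mm along the carton's -y, its upper face 3 mm above this point.
- new_pad: the new brake pad waiting on the bench, lying flat with lining down (62 mm along x, 100 mm along y, its plate's top 20 mm and its stud 27 mm above the bench); bystander; origin at the centre of its underside
- socket_a: small steel socket standing on the bench between the task's things, 28 mm diameter, 36 mm tall; bystander; origin at the centre of its underside
- socket_b: larger steel socket standing on the bench, 36 mm diameter, 42 mm tall; bystander; origin at the centre of its underside
- wrench: steel wrench lying on the bench; bystander; origin under its middle, length along its x axis
- screwdriver: screwdriver with a black handle lying on the bench; bystander; origin under its middle, length along its x axis
- pad: The same brake pad, with its origin at the middle of the backing plate's foot, 31 mm below the point above; same axes.
Mind the look-alikes: they are no part of the job. Leave any pink look-alike of the pad alone. There is more than one size of the carton; the job needs the larger.

How it is judged:
On the way, in this order (a step that is already met when the one before it is completed fails the run):
1. the pad is lifted clear of the caliper, held in the fingers (z of pad_center in the frame of caliper above 0.1 m and contact force between the fingers and pad above 1 N), for 0.1 s.
2. the pad lies flat in the carton, let go, with both flaps still open (x of pad_center in the frame of carton between -0.066 and 0.066 m and y of pad_center in the frame of carton between -0.075 and 0.075 m and z of pad_center in the frame of carton between 0 and 0.045 m and (angle between pad_center's own x axis and vertical below 0.3 rad or angle between pad_center's own x axis and vertical above 2.84 rad) and contact force between the fingers and pad below 0.1 N and linear speed of pad below 0.05 m/s and value of joint each of narrow_flap, broad_flap above 0.9 rad), for 0.2 s.
3. the narrow flap is folded down while the broad flap is still open (value of joint narrow_flap below 0.12 rad and value of joint broad_flap above 0.6 rad), for 0.1 s.
At the end, for the whole second after the job is handed in: The pad lies flat (within 17 degrees) and at rest inside the carton, let go, and both flaps are down to within 0.12 rad (7 degrees) of level, the narrow one having been closed first (x of pad_center in the frame of carton between -0.066 and 0.066 m and y of pad_center in the frame of carton between -0.075 and 0.075 m and z of pad_center in the frame of carton between 0 and 0.045 m and (angle between pad_center's own x axis and vertical below 0.3 rad or angle between pad_center's own x axis and vertical above 2.84 rad) and value of joint each of narrow_flap, broad_flap below 0.12 rad and linear speed of pad below 0.02 m/s and contact force between the fingers and pad below 0.1 N); the robot touches nothing.
It fails at once if the pad is dropped (it falls freely more than about 6 cm) (linear speed of pad above 1.1 m/s and contact force between the fingers and pad below 0.1 N).
It fails at once if the new pad, a socket, the wrench or the screwdriver is moved more than 4 cm (distance of any of new_pad, socket_a, socket_b, wrench, screwdriver from where it was at the start of the episode above 0.04 m).
It also fails if it takes over 72 s, if anything falls off the work surface, if the arm or the gripper's body presses on something with over 40 N, if the wrist force passes 120 N, or if a joint passes its speed limit or range.

## Working session

There is one attempt and no reset: what is moved stays moved. The work goes in short steps, Python scripts to look and compute and a tool call to move; the robot and the scene stay as the last step left them, time stands still between calls to the robot, and variables do not carry over. Pictures are saved under pics/ and viewed, and the job is handed in when it is done.

Besides the shell and the picture viewer there is one more tool, called by a JSON object that holds its "op" and its "data". drive_tool: Moves the arm, as the interface text tells. Its arguments: {"type":"object","properties":{"motion":{"type":"array","items":{"type":"array","items":{"type":"array","items":{"type":"number"}}}}},"required":["motion"]}

```bash
mkdir -p pics
python3 - <<'E'
from workcell import monitor, read_camera, get_calibration, workorder, ctrl
import cv2
for n in("scene","top"):
    cv2.imwrite(f"pics/{n}0.png",read_camera(n)[:,:,::-1]); c=get_calibration(n); print(n,c)
print(monitor.state(), ctrl.tcp_to_grasp)
E
```

```text
scene {'vertical_fov': 53.917782691848785, 'cx': 317.49445857416896, 'cy': 194.89611010120808, 'R': array([[-0.62702335,  0.77886892, -0.01431534],
       [ 0.5421284 ,  0.42309314, -0.72600895],
       [-0.55940908, -0.46298531, -0.68753624]]), 't': array([ 0.27755572, -0.17605652,  1.34574447])}
top {'vertical_fov': 55.27390421476437, 'cx': 326.4071310299096, 'cy': 199.58539836158653, 'R': array([[-0.02342622, -0.99923645, -0.03126881],
       [-0.99139488,  0.02724903, -0.12803778],
       [ 0.12879206,  0.0280003 , -0.99127624]]), 't': array([0.03763788, 0.45814408, 0.94623386])}
{'clock': 0.1, 'qpos': array([ 9.35934712e-01,  1.58973393e-01,  1.59812801e+00, -3.47183700e-05,
        1.38619383e+00, -2.10091010e-01]), 'dq': array([ 7.26895968e-04, -2.37181151e-03, -2.96214417e-03, -2.46500160e-04,
        3.32663823e-05, -2.73809187e-05]), 'joint_torque': array([-3.41405203e-04, -3.96988678e+01, -3.32339823e+01, -2.30017185e-04,
        4.13529400e-03, -2.63725843e-05]), 'tool_pos': array([0.23665578, 0.52343891, 0.23041158]), 'tool_rot': array([-3.33484263e-04,  2.10788999e-01,  9.77531213e-01, -7.83435971e-04]), 'ft_force': array([-0.12744043,  0.07781647, -0.50580281]), 'ft_torque': array([0.00465056, 0.00957535, 0.009069  ]), 'grip_width': 0.08532299166941155} -0.0187
```

View pics/scene0.png

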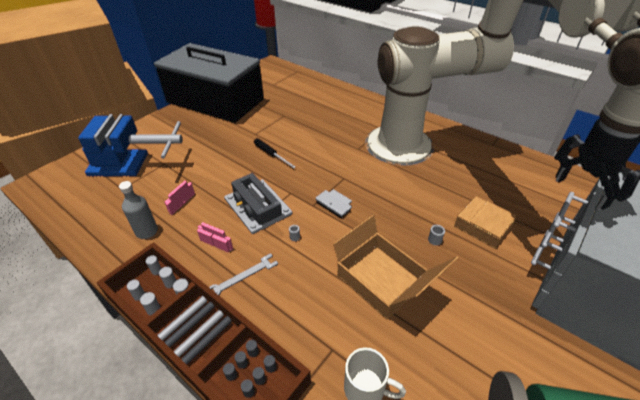

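View pics/top0.png

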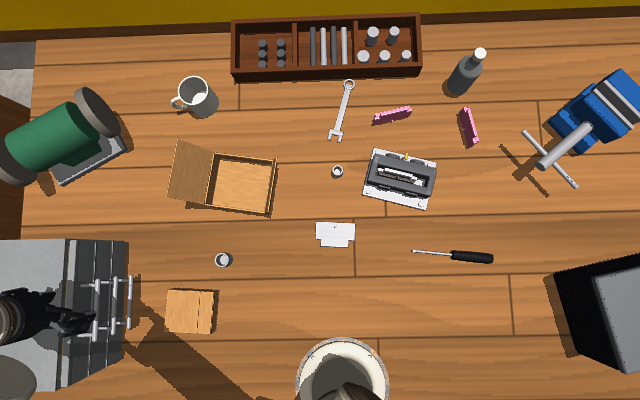

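Pictures: caliper at top (400,178) / scene (257,200). Two carton candidates: the open flapped one at top (235,180) and a small closed box at top (190,311). The open, larger one with two flaps fits. The pink pads at top (392,115) and (469,126) are decoys. Next I'll look at enlarged crops.

Run:
```python
import cv2
t=cv2.imread("pics/top0.png");s=cv2.imread("pics/scene0.png")
def crop(im,x0,y0,x1,y1,k,n):
    cv2.imwrite(n,cv2.resize(im[y0:y1,x0:x1],None,fx=k,fy=k,interpolation=cv2.INTER_CUBIC))
crop(t,355,140,445,215,8,"pics/t_cal.png")
crop(t,160,130,285,222,6,"pics/t_box.png")
crop(s,220,165,300,235,8,"pics/s_cal.png")
crop(s,325,210,465,315,5,"pics/s_box.png")
```

```text
(no output)
```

View pics/t_cal.png

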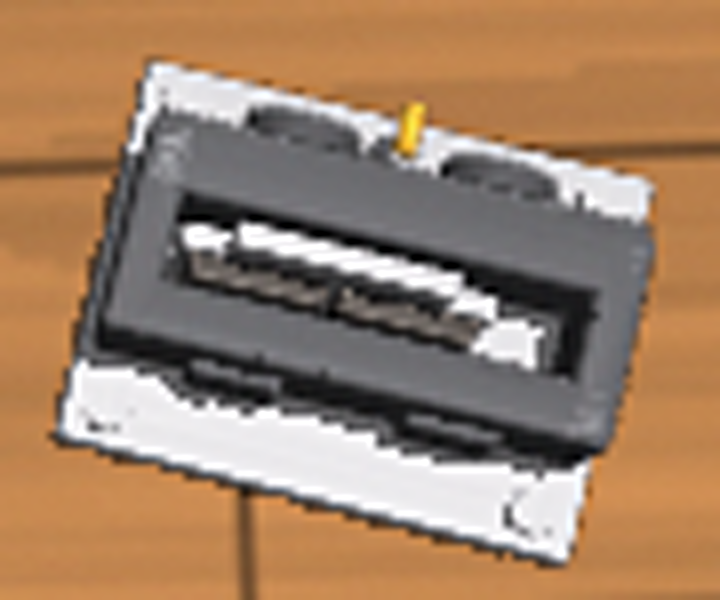

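View pics/t_box.png

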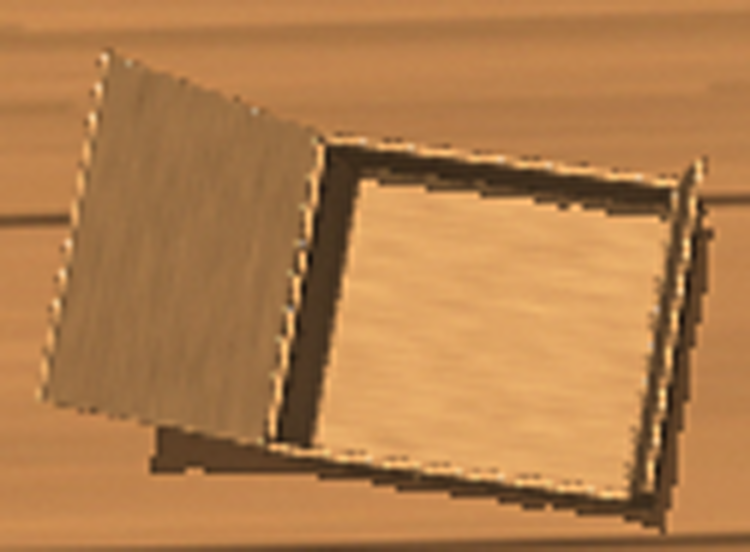

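View pics/s_cal.png

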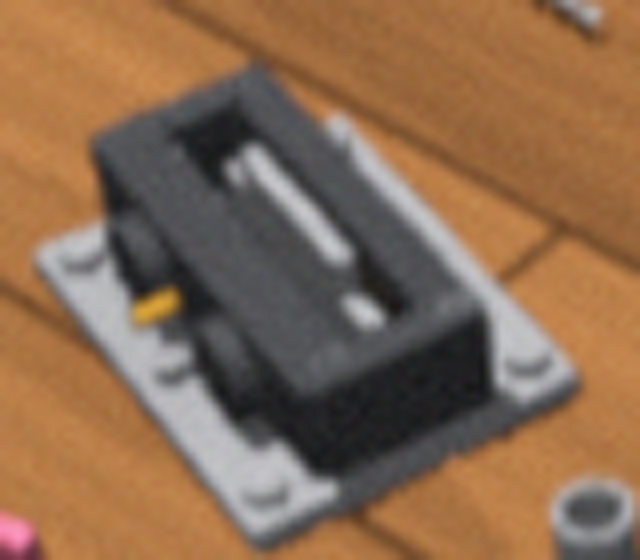

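View pics/s_box.png

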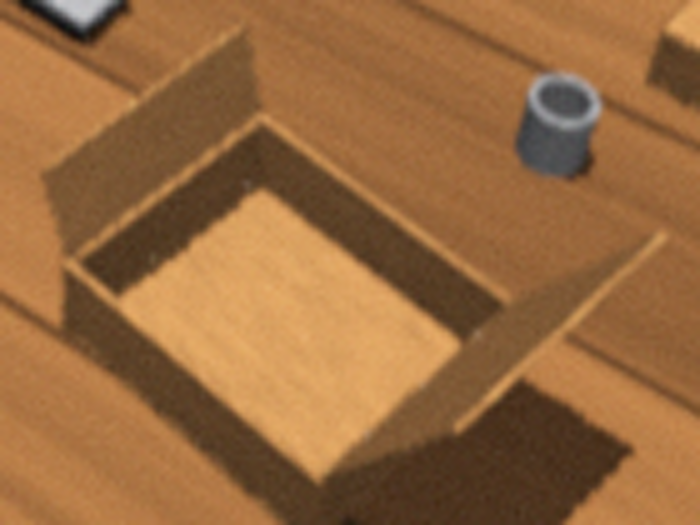

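```bash
cat > h.py <<'E'
import numpy as np, cv2
from scipy.optimize import least_squares
from workcell import get_calibration
C={n:get_calibration(n) for n in("top","scene")}
def proj(n,X):
    c=C[n]; f=200/np.tan(np.radians(c["vertical_fov"])/2)
    p=np.asarray(X)@c["R"].T+c["t"]; return np.stack([f*p[...,0]/p[...,2]+c["cx"],f*p[...,1]/p[...,2]+c["cy"]],-1)
def pose(v,L):  # v=x,y,yaw
    L=np.asarray(L,float); c,s=np.cos(v[2]),np.sin(v[2])
    return np.stack([v[0]+c*L[...,0]-s*L[...,1],v[1]+s*L[...,0]+c*L[...,1],L[...,2]],-1)
def px(crop,off,k): return (np.asarray(crop,float)+.5)/k-.5+np.asarray(off)
E
cat > fit.py <<'E'
from h import *
T=lambda c:px(c,(355,140),8); S=lambda c:px(c,(220,165),8)
o=[("top",(-.015,.065,.058),None)]
obs=[("top",(.012,.065,.058),T((180,192))),("top",(.012,-.065,.058),T((600,292))),("top",(-.015,-.065,.058),T((577,382))),
("scene",(-.015,-.065,.058),S((243,97))),("scene",(.012,-.065,.058),S((170,133))),("scene",(-.015,.065,.058),S((412,293)))]
pl=[("top",(.065,.085),T((150,62))),("top",(.065,-.085),T((655,183))),("top",(-.065,-.085),T((570,563))),("top",(-.065,.085),T((60,437)))]
def res(v):
    r=[proj(n,pose(v,L))-p for n,L,p in obs]
    r+=[proj(n,pose(v,L+(v[3],)))-p for n,L,p in pl]
    return np.array(r).ravel()
s=least_squares(res,[.45,-.08,-.2,.01],loss="soft_l1",x_scale=[.01,.01,.1,.01]); print("cal",s.x.round(4)); print(res(s.x).reshape(-1,2).round(1))
cal=s.x
# pad top face corners
po=[("top",(0,.035),T((240,237))),("top",(0,-.035),T((465,283))),("scene",(0,-.035),S((254,152))),("scene",(0,.035),S((341,257)))]
def r2(v):
    return np.array([proj(n,pose(cal,(v[0],L[1]+v[1],.074)))-p for n,L,p in po]).ravel()
s=least_squares(r2,[0,.01],x_scale=.01); print("pad dx dy",s.x, r2(s.x).reshape(-1,2).round(1)); print("pad top world",pose(cal,(s.x[0],s.x[1],.074)))
Tb=lambda c:px(c,(160,130),6); Sb=lambda c:px(c,(325,210),5)
ob=[("top",(.069,.079,.054),Tb((325,137))),("top",(-.069,.079,.054),Tb((270,443))),("top",(.069,-.079,.054),Tb((690,185))),("top",(-.069,-.079,.054),Tb((640,502))),
("scene",(.069,-.079,.054),Sb((67,260))),("scene",(-.069,-.079,.054),Sb((262,115))),("scene",(-.069,.079,.054),Sb((510,300))),("scene",(.069,.079,.054),Sb((320,482)))]
def r3(v): return np.array([proj(n,pose(v,L))-p for n,L,p in ob]).ravel()
s=least_squares(r3,[.42,.26,-.2],loss="soft_l1",x_scale=[.01,.01,.1]); print("carton",s.x.round(4)); print(r3(s.x).reshape(-1,2).round(1)); car=s.x
# flaps
def flap(a,L,sg): 
    return [(x,sg*(.077-L*np.cos(a)),.054+L*np.sin(a)) for x in(-.068,.068)]
fo=[("top",1,.11,(Tb((42,398)),Tb((105,52)))),("scene",1,.11,(Sb((665,235)),Sb((460,430)))),("scene",-1,.055,(Sb((243,30)),Sb((45,175)))),("top",-1,.055,(None,Tb((703,160))))]
for sg,L in((1,.11),(-1,.055)):
    def r4(a):
        r=[]
        for n,g,l,p in fo:
            if g==sg:
                q=proj(n,pose(car,flap(a[0],l,sg)))
                for i in(0,1):
                    if p[i] is not None: r.append(q[i]-p[i])
        return np.array(r).ravel()
    s=least_squares(r4,[1.8]); print(sg,s.x,r4(s.x).round(1))
np.savez("fit.npz",cal=cal,car=car)
E
python3 fit.py
```

```text
cal [ 0.5126 -0.1652 -0.2755  0.0087]
[[ 0.9  0.3]
 [-0.4  0.3]
 [ 0.  -0.5]
 [-1.   0.2]
 [-0.2 -0.7]
 [ 0.8  1. ]
 [ 0.  -0.1]
 [ 0.2 -0. ]
 [-0.1  0.3]
 [-0.4  0.1]]
pad dx dy [0.00070722 0.01262042] [[-0.1 -0.7]
 [-0.2  0.4]
 [-0.8 -0.8]
 [ 0.7  0. ]]
pad top world [ 0.51668932 -0.15322563  0.074     ]
carton [ 0.507   0.2445 -0.1653]
[[-0.2 -1. ]
 [-0.7  1. ]
 [-0.3 -0.9]
 [-0.7 -0.1]
 [-1.2 -0.6]
 [-0.5 -1.5]
 [ 1.4 -0.1]
 [-0.4 -0.5]]
1 [2.08925663] [ 0.2  0.1  1.   0.2 -0.6  1.  -1.2  1. ]
-1 [1.85904381] [ 0.8 -1.8 -0.2 -1.6 -0.6 -0.7]
```

{"op": "drive_tool", "data": {"motion": [[[4.667,-11.277,0,-1.42,0],[4.667,-11.277,0,-1.42,0],[4.667,-11.277,0,-1.42,0],[4.667,-11.277,0,-1.42,0],[4.667,-11.277,0,-1.42,0],[4.667,-11.277,0,-1.42,0],[4.667,-11.277,0,-1.42,0],[4.667,-11.277,0,-1.42,0],[4.667,-11.277,0,-1.42,0],[4.667,-11.277,0,-1.42,0]]]}}

```text
clock: 1.35
tool_pos: [0.4762, -0.0556, 0.2311]
tool_rot: [-0.0, 0.797, 0.604, 0.0]
ft_force: [0.4, 0.3, -0.7]
grip_width: 0.0433
```

{"op": "drive_tool", "data": {"motion": [[[0.675,-1.627,0,0,0],[0.675,-1.627,0,0,0],[0.675,-1.627,-1.0,0,0],[0.675,-1.627,-1.85,0,0],[0.675,-1.627,-1.85,0,0],[0.675,-1.627,-1.85,0,0]]]}}

```text
clock: 2.1
tool_pos: [0.5176, -0.1517, 0.1223]
tool_rot: [0.001, 0.797, 0.604, 0.001]
ft_force: [0.1, -0.4, 1.1]
grip_width: 0.0426
```

Run:
```python
from workcell import read_camera, monitor
import cv2
for n,b in(("top",(340,120,460,220)),("scene",(200,110,330,240))):
    im=read_camera(n)[:,:,::-1]; cv2.imwrite(f"pics/{n}1.png",cv2.resize(im[b[1]:b[3],b[0]:b[2]],None,fx=4.5,fy=4.5,interpolation=cv2.INTER_CUBIC))
print(monitor.state()["tool_pos"],monitor.state()["tool_rot"])
```

```text
[ 0.51840932 -0.15215826  0.1233927 ] [0.00247441 0.79695887 0.60402755 0.00107364]
```

View pics/scene1.png

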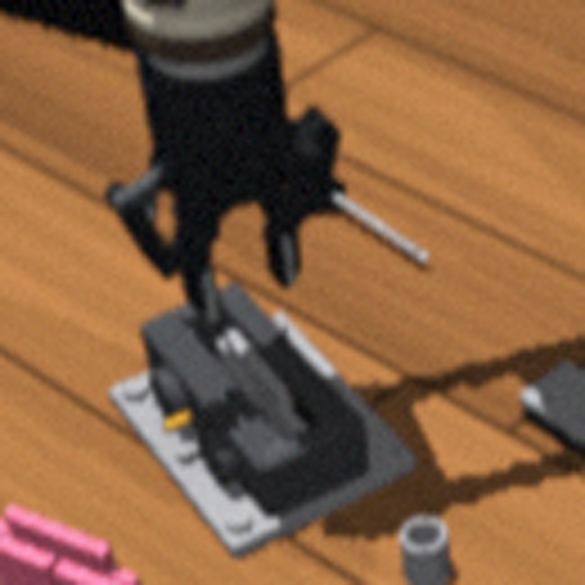

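View pics/top1.png

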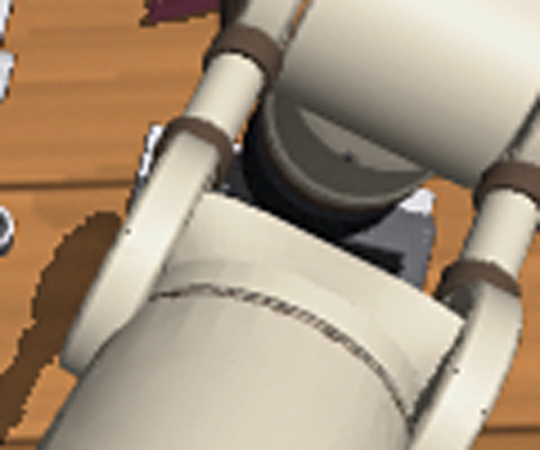

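{"op": "drive_tool", "data": {"motion": [[[0,0,-0.4,0,0],[0,0,-0.8,0,0],[0,0,-0.95,0,0],[0,0,-0.95,0,0],[0,0,-0.95,0,0]]]}}

```text
clock: 2.82
tool_pos: [0.5176, -0.1518, 0.0649]
tool_rot: [0.001, 0.797, 0.604, 0.001]
ft_force: [-0.3, -0.1, 0.5]
grip_width: 0.0426
```

{"op": "drive_tool", "data": {"motion": [[[-0.015,-0.025,-0.07,0,0],[-0.015,-0.025,-0.07,0,0.5],[-0.015,-0.025,-0.07,0,1],[-0.015,-0.025,-0.07,0,1],[-0.015,-0.025,-0.07,0,1],[-0.015,-0.025,-0.07,0,1],[-0.015,-0.025,-0.07,0,1]]]}}

```text
clock: 3.7
tool_pos: [0.516, -0.1529, 0.0594]
tool_rot: [0.0, 0.797, 0.604, 0.0]
ft_force: [4.3, -0.7, -0.6]
grip_width: 0.0062
```

{"op": "drive_tool", "data": {"motion": [[[0,0,0.07,0,1],[0,0,0.07,0,1],[0,0,0.07,0,1]]]}}

```text
clock: 4.08
tool_pos: [0.5155, -0.1526, 0.0617]
tool_rot: [0.0, 0.797, 0.604, 0.0]
ft_force: [9.1, -1.8, -14.0]
grip_width: 0.0064
```

{"op": "drive_tool", "data": {"motion": [[[0,0,-0.04,0,1],[-0.014,-0.048,-0.04,0,1],[-0.027,-0.096,-0.04,0,1],[-0.027,-0.096,0.0,0,1],[-0.027,-0.096,0.03,0,1],[-0.027,-0.096,0.03,0,1]]]}}

```text
clock: 4.82
tool_pos: [0.5138, -0.1581, 0.0619]
tool_rot: [0.0, 0.797, 0.604, 0.001]
ft_force: [16.7, -4.4, -26.6]
grip_width: 0.0065
```

{"op": "drive_tool", "data": {"motion": [[[0,0,-0.07,0,1],[-0.014,-0.048,-0.07,0,1],[-0.014,-0.048,-0.02,0,1],[-0.014,-0.048,0,0,1],[-0.014,-0.048,0,0,1]]]}}

```text
clock: 5.45
tool_pos: [0.513, -0.161, 0.0621]
tool_rot: [0.0, 0.797, 0.604, 0.001]
ft_force: [14.1, -3.8, -24.7]
grip_width: 0.0064
```

{"op": "drive_tool", "data": {"motion": [[[0,0,-0.07,0,1],[-0.014,-0.048,-0.07,0,1],[-0.014,-0.048,-0.02,0,1],[-0.014,-0.048,0,0,1],[-0.014,-0.048,0,0,1]]]}}

```text
clock: 6.08
tool_pos: [0.5122, -0.1642, 0.065]
tool_rot: [-0.0, 0.797, 0.604, 0.0]
ft_force: [5.2, -1.0, -3.4]
grip_width: 0.0064
```

The force fell to 3 N and z rose, so this is the relief. I'll ease toward its middle and lift.

{"op": "drive_tool", "data": {"motion": [[[-0.009,-0.032,0,0,1],[-0.009,-0.032,0.03,0,1],[-0.009,-0.032,0.07,0,1],[-0.009,-0.032,0.1,0,1]]]}}

```text
clock: 6.58
tool_pos: [0.5115, -0.1661, 0.0709]
tool_rot: [-0.0, 0.797, 0.604, -0.0]
ft_force: [4.3, 0.1, -5.3]
grip_width: 0.0064
```

{"op": "drive_tool", "data": {"motion": [[[0,0,0.1,0,1],[0,0,0.2,0,1],[0,0,0.3,0,1],[0,0,0.45,0,1],[0,0,0.6,0,1]]]}}

```text
clock: 7.2
tool_pos: [0.511, -0.1659, 0.1075]
tool_rot: [-0.001, 0.797, 0.604, -0.001]
ft_force: [-0.4, 1.3, -3.1]
grip_width: 0.0064
```

{"op": "drive_tool", "data": {"motion": [[[0,0,0.4,0,1],[0,0,0.9,0,1],[0,0,1.4,0,1],[0,0,1.9,0,1],[0,0,2.1,0,1],[0,0,2.1,0,1]]]}}

```text
clock: 7.95
tool_pos: [0.5116, -0.1662, 0.2334]
tool_rot: [0.0, 0.797, 0.604, -0.0]
ft_force: [-0.2, 0.0, -2.8]
grip_width: 0.0066
```

Run:
```python
from workcell import read_camera, monitor
import cv2
im=read_camera("scene")[:,:,::-1]; b=(180,60,340,240); cv2.imwrite("pics/s2.png",cv2.resize(im[b[1]:b[3],b[0]:b[2]],None,fx=3.3,fy=3.3,interpolation=cv2.INTER_CUBIC))
print(monitor.state()["tool_pos"],monitor.state()["tool_rot"])
```

```text
[ 0.5111139  -0.1658738   0.23221807] [-8.52055628e-04  7.97042243e-01  6.03922819e-01 -4.08205410e-04]
```

View pics/s2.png

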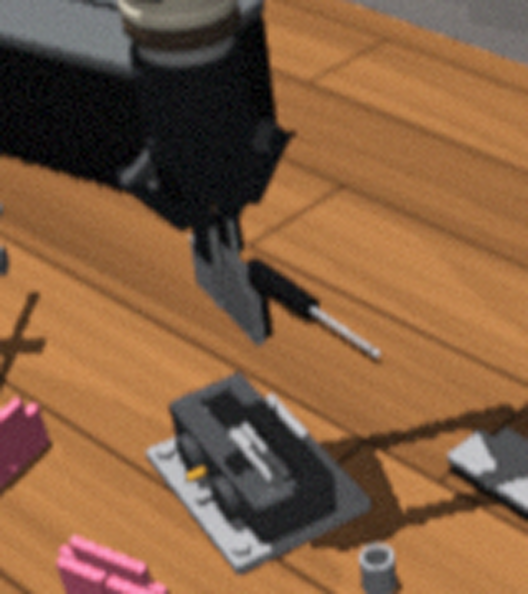

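Pad is out and held, and the relief was 12–14 mm along. I'll carry it over the carton.

{"op": "drive_tool", "data": {"motion": [[[0.03,0.5,0,0.01,1],[0.08,1.3,0,0.02,1],[0.13,2.1,0,0.04,1],[0.18,2.9,0,0.05,1],[0.23,3.7,0,0.07,1],[0.28,4.5,0,0.08,1],[0.33,5.3,0,0.1,1],[0.38,6.1,0,0.11,1],[0.42,6.6,0,0.11,1],[0.42,6.76,0,0.11,1]]]}}

```text
clock: 9.25
tool_pos: [0.5356, 0.2407, 0.2309]
tool_rot: [-0.001, 0.762, 0.648, -0.002]
ft_force: [-0.3, 0.0, -3.1]
grip_width: 0.0059
```

{"op": "drive_tool", "data": {"motion": [[[0,0,0,0,1],[0,0,0,0,1],[0,0,0,0,1],[0,0,0,0,1]]]}}

```text
clock: 9.75
tool_pos: [0.5371, 0.2388, 0.2332]
tool_rot: [0.0, 0.763, 0.646, 0.0]
ft_force: [0.2, -0.5, -2.5]
grip_width: 0.0061
```

Run:
```python
from workcell import read_camera, monitor
import cv2
im=read_camera("scene")[:,:,::-1]; b=(300,120,480,320); cv2.imwrite("pics/s3.png",cv2.resize(im[b[1]:b[3],b[0]:b[2]],None,fx=3,fy=3,interpolation=cv2.INTER_CUBIC))
print(monitor.state()["tool_pos"],monitor.state()["tool_rot"])
```

```text
[0.53704197 0.23893013 0.23319222] [4.69481065e-05 7.62881296e-01 6.46538572e-01 3.74513490e-05]
```

View pics/s3.png

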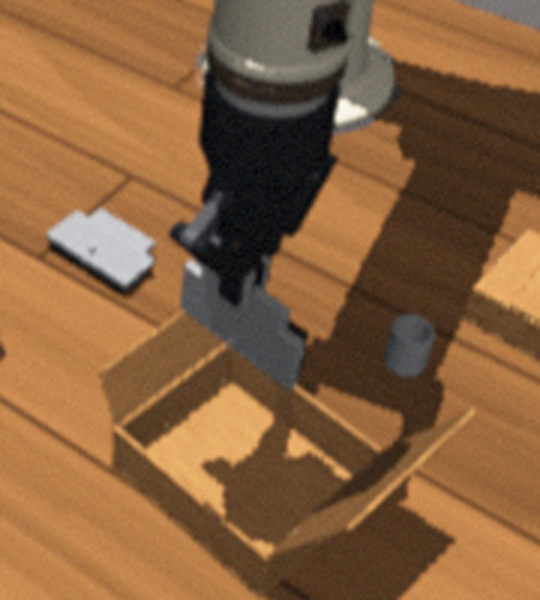

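{"op": "drive_tool", "data": {"motion": [[[0,0,-0.5,0,1],[0,0,-1.0,0,1],[0,0,-1.5,0,1],[0,0,-2.0,0,1],[0,0,-2.5,0,1],[0,0,-2.8,0,1],[0,0,-2.9,0,1],[0,0,-2.9,0,1],[0,0,-2.9,0,1]]]}}

```text
clock: 10.92
tool_pos: [0.538, 0.2397, 0.0605]
tool_rot: [0.001, 0.763, 0.647, 0.001]
ft_force: [-0.2, 0.7, -2.0]
grip_width: 0.0062
```

Run:
```python
from workcell import read_camera, monitor
import cv2
im=read_camera("scene")[:,:,::-1]; b=(300,120,480,320); cv2.imwrite("pics/s4.png",cv2.resize(im[b[1]:b[3],b[0]:b[2]],None,fx=3,fy=3,interpolation=cv2.INTER_CUBIC))
print(monitor.state()["tool_pos"],monitor.state()["ft_force"])
```

```text
[0.53797924 0.23965573 0.06047142] [-0.20410975  0.33659489 -2.72721786]
```

View pics/s4.png

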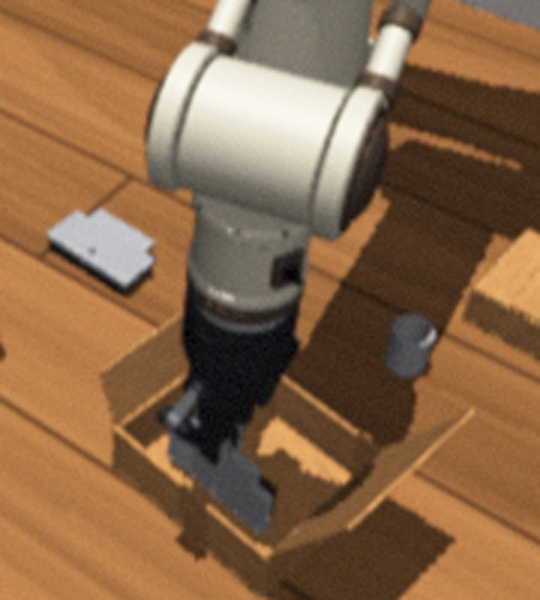

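{"op": "drive_tool", "data": {"motion": [[[0,0,-0.06,0,1],[0,0,-0.1,0,1],[0,0,-0.14,0,1],[0,0,-0.14,0,1]]]}}

```text
clock: 11.48
tool_pos: [0.5372, 0.2393, 0.0512]
tool_rot: [0.0, 0.763, 0.647, 0.0]
ft_force: [-0.8, -1.1, 2.4]
grip_width: 0.0063
```

{"op": "drive_tool", "data": {"motion": [[[0,0,0,0,0.7],[0,0,0,0,0.4],[0,0,0,0,0.2],[0,0,0,0,0.2],[0,0,0,0,0.2]]]}}

```text
clock: 12.1
tool_pos: [0.5369, 0.2394, 0.0507]
tool_rot: [-0.0, 0.763, 0.647, -0.0]
ft_force: [0.4, -0.5, -0.1]
grip_width: 0.034
```

Run:
```python
from workcell import read_camera, monitor
import cv2
im=read_camera("scene")[:,:,::-1]; b=(330,220,450,320); cv2.imwrite("pics/s5.png",cv2.resize(im[b[1]:b[3],b[0]:b[2]],None,fx=5,fy=5,interpolation=cv2.INTER_CUBIC))
print(monitor.state()["tool_pos"],monitor.state()["ft_force"])
```

```text
[0.53696311 0.23942343 0.05071549] [ 0.83320027 -0.27658282  0.53062654]
```

View pics/s5.png

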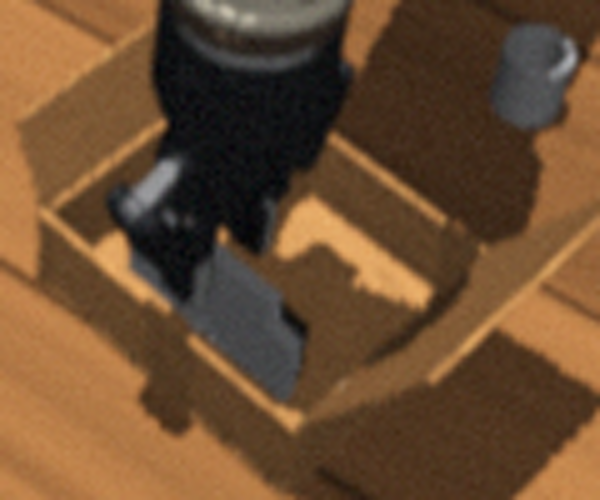

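{"op": "drive_tool", "data": {"motion": [[[-0.1,0.017,0,0,0.2],[-0.18,0.03,0,0,0.2],[-0.25,0.042,0,0,0.2],[-0.32,0.053,0,0,0.2],[-0.39,0.065,0,0,0.2],[-0.46,0.077,0,0,0.2],[-0.53,0.088,0,0,0.2],[-0.6,0.1,0,0,0.2],[-0.66,0.11,0,0,0.2],[-0.66,0.11,0,0,0.2]]]}}

```text
clock: 13.4
tool_pos: [0.4972, 0.2461, 0.0507]
tool_rot: [0.0, 0.763, 0.647, 0.0]
ft_force: [0.1, -0.1, -0.1]
grip_width: 0.0343
```

Run:
```python
from workcell import read_camera, monitor
import cv2
im=read_camera("scene")[:,:,::-1]; b=(330,220,450,320); cv2.imwrite("pics/s6.png",cv2.resize(im[b[1]:b[3],b[0]:b[2]],None,fx=5,fy=5,interpolation=cv2.INTER_CUBIC))
print(monitor.state()["tool_pos"],monitor.state()["ft_force"])
```

```text
[0.49744572 0.24604058 0.05079995] [0.36256088 0.7760161  0.95175137]
```

View pics/s6.png

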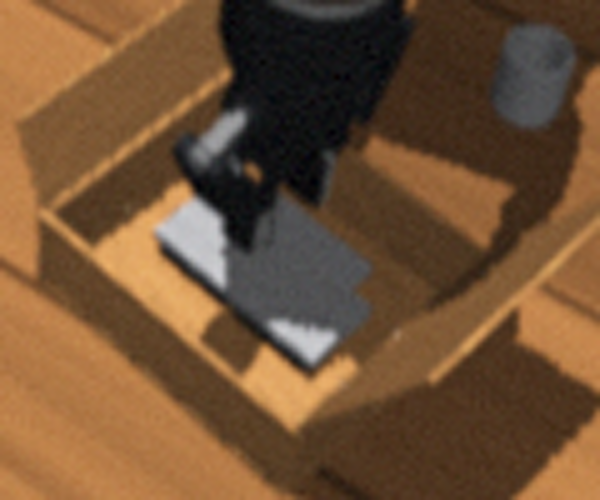

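Pad is flat, lining down. Next I'll lift away and approach the narrow flap from outside with the fingers shut.

{"op": "drive_tool", "data": {"motion": [[[0,0,0.6,0,0.2],[0,0,1.4,0,0.2],[0,0,2.0,0,1],[0,0,2.0,0,1],[-0.1,-1.0,2.0,0,1],[-0.197,-2.0,2.0,0,1],[-0.197,-2.16,2.0,0,1],[-0.197,-2.16,2.0,0,1],[-0.197,-2.16,1.2,0,1],[-0.197,-2.16,0.69,0,1]]]}}

```text
clock: 14.7
tool_pos: [0.4846, 0.1179, 0.09]
tool_rot: [-0.001, 0.762, 0.647, -0.001]
ft_force: [-0.7, -0.2, 0.9]
grip_width: -0.0002
```

Run:
```python
from workcell import read_camera, monitor
import cv2
im=read_camera("scene")[:,:,::-1]; b=(300,130,480,320); cv2.imwrite("pics/s7.png",cv2.resize(im[b[1]:b[3],b[0]:b[2]],None,fx=3,fy=3,interpolation=cv2.INTER_CUBIC))
im=read_camera("top")[:,:,::-1]; b=(150,110,350,260); cv2.imwrite("pics/t7.png",cv2.resize(im[b[1]:b[3],b[0]:b[2]],None,fx=3,fy=3,interpolation=cv2.INTER_CUBIC))
print(monitor.state()["tool_pos"],monitor.state()["ft_force"])
import numpy as np
f=np.load("fit.npz")["car"];c,s=np.cos(f[2]),np.sin(f[2]);d=monitor.state()["tool_pos"][:2]-f[:2];print("local",c*d[0]+s*d[1],-s*d[0]+c*d[1])
```

```text
[0.48207654 0.11780575 0.08807782] [-1.54082935  0.77257794  0.27382032]
local -0.003745383250903553 -0.129032885751889
```

View pics/s7.png

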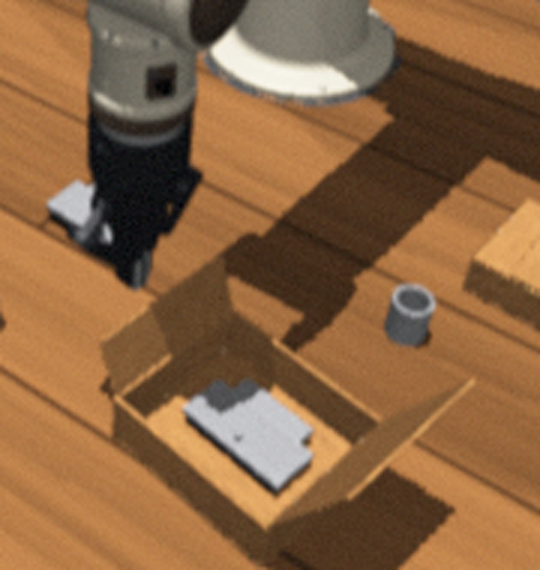

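View pics/t7.png

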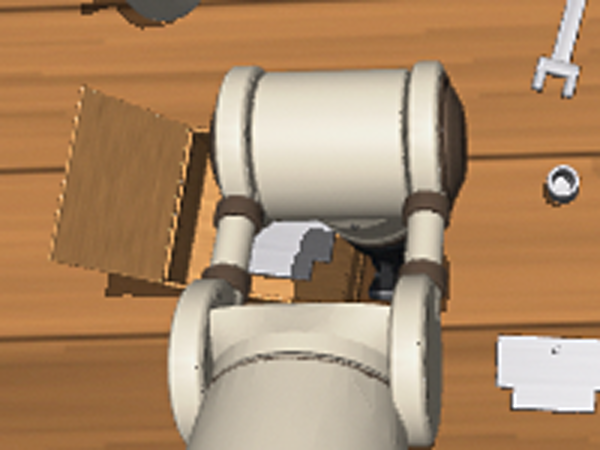

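{"op": "drive_tool", "data": {"motion": [[[0.05,0.3,0,0,1],[0.104,0.624,0,0,1],[0.152,0.912,0.02,0,1],[0.175,1.04,-0.04,0,1],[0.195,1.167,-0.11,0,1],[0.217,1.298,-0.31,0,1],[0.23,1.38,-0.49,0,1],[0.23,1.38,-0.57,0,1],[0.23,1.38,-0.57,0,1]]]}}

```text
clock: 15.92
tool_pos: [0.4989, 0.1993, 0.0575]
tool_rot: [-0.001, 0.763, 0.647, -0.0]
ft_force: [-0.5, 1.4, 3.6]
grip_width: 0.0001
```

Run:
```python
from workcell import read_camera, monitor
import cv2
im=read_camera("scene")[:,:,::-1]; b=(320,200,470,320); cv2.imwrite("pics/s8.png",cv2.resize(im[b[1]:b[3],b[0]:b[2]],None,fx=4.5,fy=4.5,interpolation=cv2.INTER_CUBIC))
print(monitor.state()["tool_pos"],monitor.state()["ft_force"])
```

```text
[0.49890041 0.19922953 0.05755504] [-1.08764902  0.40780085  2.51499945]
```

View pics/s8.png

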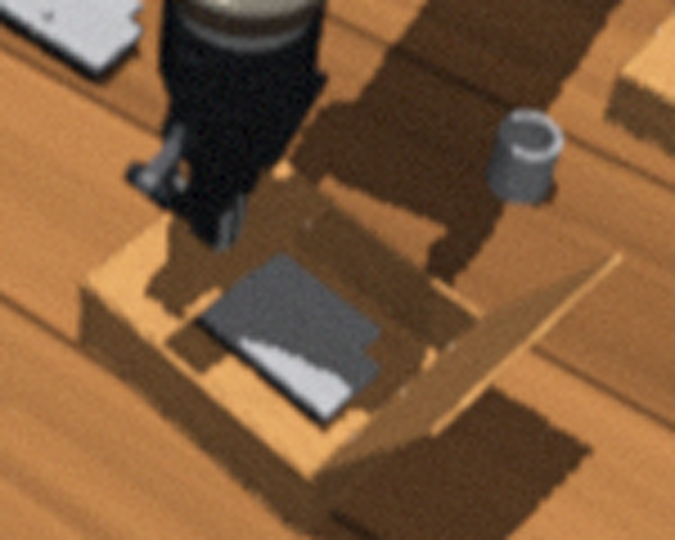

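{"op": "drive_tool", "data": {"motion": [[[0,0,-0.04,0,1],[0,0,-0.04,0,1],[0,0,0.5,0,1],[0,0,1.4,0,1],[0,0,2.3,0,1],[0,0,2.9,0,1],[0,0,2.9,0,1],[0.14,0.85,2.9,0,1],[0.28,1.7,2.9,0,1],[0.42,2.5,2.9,0,1]]]}}

```text
clock: 17.23
tool_pos: [0.524, 0.3502, 0.2296]
tool_rot: [-0.0, 0.763, 0.647, -0.001]
ft_force: [0.9, -0.4, 0.1]
grip_width: 0.0
```

{"op": "drive_tool", "data": {"motion": [[[0.145,0.885,0,0,1],[0.145,0.885,0,0,1],[0.145,0.885,0,0,1],[0.145,0.885,0,0,1]]]}}

```text
clock: 17.73
tool_pos: [0.5332, 0.401, 0.2314]
tool_rot: [0.0, 0.763, 0.646, -0.001]
ft_force: [0.3, -0.3, 1.4]
grip_width: 0.0002
```

Run:
```python
from workcell import read_camera, monitor
import cv2
im=read_camera("scene")[:,:,::-1]; b=(320,120,500,320); cv2.imwrite("pics/s9.png",cv2.resize(im[b[1]:b[3],b[0]:b[2]],None,fx=3,fy=3,interpolation=cv2.INTER_CUBIC))
print(monitor.state()["tool_pos"],monitor.state()["ft_force"])
import numpy as np
f=np.load("fit.npz")["car"];c,s=np.cos(f[2]),np.sin(f[2]);d=monitor.state()["tool_pos"][:2]-f[:2];print("local",c*d[0]+s*d[1],-s*d[0]+c*d[1])
```

```text
[0.53334828 0.40109667 0.23176156] [-0.07772942  0.66105832 -0.49270857]
local 0.0002138278523015555 0.15883315926053337
```

View pics/s9.png

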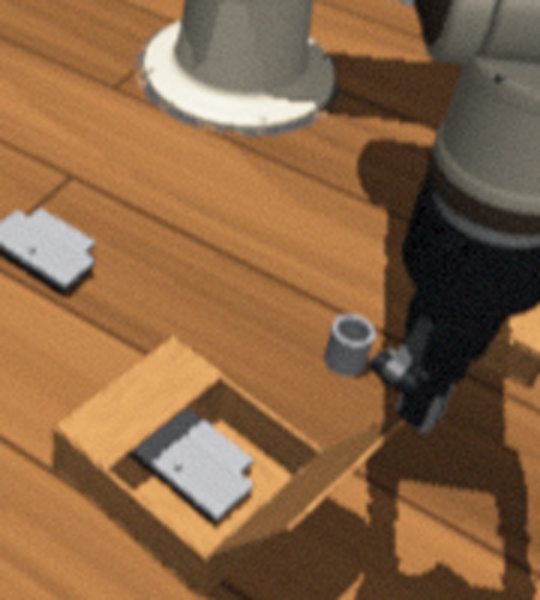

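{"op": "drive_tool", "data": {"motion": [[[0,0,-0.9,0,1],[0,0,-1.78,0,1],[0,0,-1.78,0,1],[-0.093,-0.559,-1.78,0,1],[-0.14,-0.84,-1.7,0,1],[-0.186,-1.117,-1.63,0,1],[-0.23,-1.36,-1.66,0,1],[-0.266,-1.594,-1.7,0,1],[-0.304,-1.824,-1.83,0,1],[-0.343,-2.054,-1.98,0,1]]]}}

```text
clock: 19.02
tool_pos: [0.5123, 0.2782, 0.1122]
tool_rot: [-0.0, 0.763, 0.647, -0.0]
ft_force: [0.7, 0.5, -0.1]
grip_width: -0.0003
```

Run:
```python
from workcell import read_camera, monitor
import cv2
im=read_camera("scene")[:,:,::-1]; b=(320,120,500,320); cv2.imwrite("pics/s10.png",cv2.resize(im[b[1]:b[3],b[0]:b[2]],None,fx=3,fy=3,interpolation=cv2.INTER_CUBIC))
print(monitor.state()["tool_pos"],monitor.state()["ft_force"])
import numpy as np
f=np.load("fit.npz")["car"];c,s=np.cos(f[2]),np.sin(f[2]);d=monitor.state()["tool_pos"][:2]-f[:2];print("local",c*d[0]+s*d[1],-s*d[0]+c*d[1])
```

```text
[0.51108949 0.2764611  0.11046929] [ 0.28012476 -0.82232765 -1.52357078]
local -0.0012336029632643818 0.03223385162256648
```

View pics/s10.png

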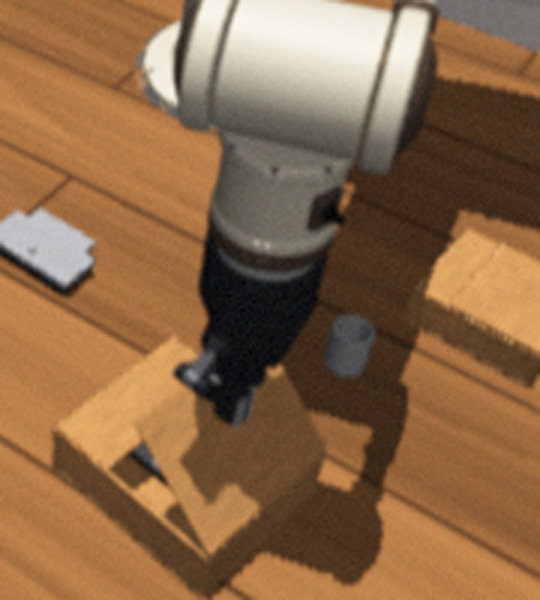

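{"op": "drive_tool", "data": {"motion": [[[-0.025,-0.15,-0.2,0,1],[-0.05,-0.296,-0.4,0,1],[-0.06,-0.35,-0.6,0,1],[-0.069,-0.41,-0.75,0,1],[-0.09,-0.542,-0.83,0,1],[-0.123,-0.74,-0.88,0,1],[-0.123,-0.74,-0.92,0,1],[-0.123,-0.74,-0.92,0,1]]]}}

```text
clock: 20.08
tool_pos: [0.506, 0.2339, 0.0602]
tool_rot: [0.001, 0.763, 0.647, 0.0]
ft_force: [-6.3, -3.2, 14.3]
grip_width: -0.0
```

{"op": "drive_tool", "data": {"motion": [[[0,0,0.5,0,1],[0,0,1.4,0,1],[0,0,2.3,0,1],[-0.5,0.8,2.8,0,1],[-1,1.7,2.8,0,1],[-1.3,2.6,2.8,0,1],[-1.5,3.4,2.8,0,1],[-1.5,3.4,2.8,0,1],[-1.5,3.4,2.8,0,1]]]}}

```text
clock: 21.2
tool_pos: [0.4155, 0.4379, 0.2258]
tool_rot: [0.0, 0.763, 0.647, -0.0]
ft_force: [-0.2, 0.7, -0.5]
grip_width: -0.0001
```

Run:
```python
from workcell import read_camera, monitor
import cv2
im=read_camera("scene")[:,:,::-1]; b=(320,200,470,320); cv2.imwrite("pics/s11.png",cv2.resize(im[b[1]:b[3],b[0]:b[2]],None,fx=5,fy=5,interpolation=cv2.INTER_CUBIC)); cv2.imwrite("pics/s11f.png",im)
im=read_camera("top")[:,:,::-1]; cv2.imwrite("pics/t11f.png",im)
print(monitor.state()["tool_pos"],monitor.state()["ft_force"])
```

```text
[0.41592465 0.43740666 0.22594183] [ 0.39274553  0.22461099 -0.45137662]
```

View pics/s11.png

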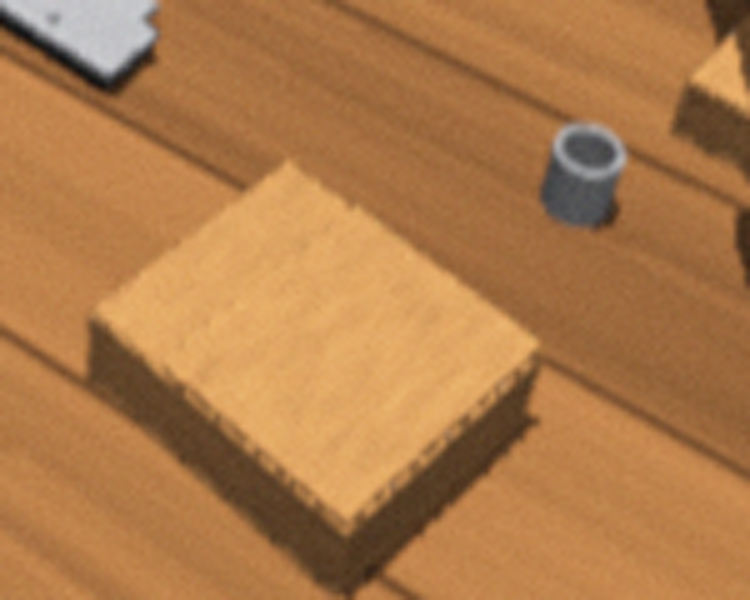

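View pics/t11f.png

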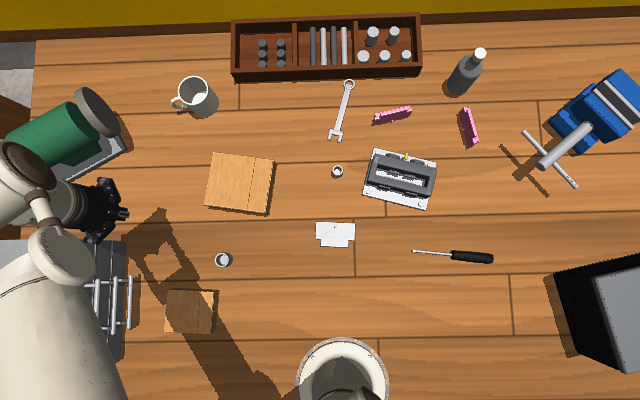

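The carton is shut level, with the broad flap over the narrow one. The bystanders are unmoved, the gripper is clear and the force reads about 0.

```bash
python3 -c "
from workcell import workorder
print(workorder.finish_job())"
```

```text
the job is handed in; nothing more can be done
None
```

I took the worn pad out of the caliper, laid it flat in the larger carton and closed both flaps, narrow first. The job was handed in at about 21 s; `finish_job` gave no verdict.

- **Freeing the pad:** I gripped it by its top edge and tried small lifts while sliding it towards the caliper's -y. At about 12 mm the pull fell from 25 N to 3 N and the pad rose past the rib. I moved it 2 mm further and lifted it straight out.
- **Laying it down:** I stood it on the carton floor, let go, and tipped it over gently so it lies lining down. The pictures showed it flat before I closed the flaps.
- **Closing:** The narrow flap looked level before I started on the broad one. I pressed the broad flap down with about 14 N.

**Last checks:** the pictures show the carton shut level and the new pad, sockets, wrench and screwdriver where they were. The gripper was clear, with force readings under 0.5 N. I judged the flap angles by eye, and did not measure them again after closing. No check failed or disagreed, except that the gripper read about 6 mm on the 8 mm plate, though the grip held.

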